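Set the filler's pull-and-turn selector to the bottle and open the shut-off

ROBOT

A 6-joint arm with a two-finger parallel gripper is mounted at the origin on the work surface. World frame = base frame: x ahead of the robot, y to its left, z up, the work surface at z = 0. Lengths are in mm, angles in rad, forces in N, time in s.
With the tool pointing down it reaches from about 300 to 775 mm from the base axis. Payload 14.6 kg.
Tool frame: the origin (TCP) lies midway between the tips of the shut fingers; the grasp point (between the pads) lies 19 mm behind it (manip.hold_point_z is the distance from the TCP to the grasp point, in mm); z points along the fingers, y is the direction in which the jaws open and shut (so a half turn about z gives the same grasp; the last joint's range is limited). The gripper opens to 94 mm and grips with 3 to 60 N. Pads are 16 mm wide; open, the fingers measure 119 mm over their backs; the gripper's body (75 mm by 177 mm) begins 78 mm behind the grasp point.
Start: joints at [1.115, 0.3, 1.521, -0, 1.321, -0.067], TCP at [208.49, 508.941, 205.446] pointing down, gripper open.
Joint ranges: [-3.03, 3.03], [-0.79, 2.21], [0.23, 2.52], [-1.04, 4.18], [0, 3.07], [-2.55, 2.55]. Speed limits (rad/s): [2.22, 2.22, 2.57, 3.14, 3.14, 3.14].

INTERFACE

Orientations are given as [roll, pitch, yaw] about the fixed x, y, z axes, in that order (R = Rz(yaw) Ry(pitch) Rx(roll)).
In Python, from cell import manip gives the robot as it stands.
- The arm moves only by the shell command python3 -m crank 'ROWS' [OPENING] [FORCE]. ROWS is JSON, a list of rows, each an object with "offset": the shift along the world's x, y, z in m, a list of three; "spin": the turn about the world's z in degrees. In form: [{"offset": [dx, dy, dz], "spin": spin}, ...]. A call has exactly 8 rows; each row is the pose to reach, as a shift and turn from the pose measured when the call began; what a row does not reach only later rows make up. A row lasts 1/12 s, in which the tool goes at most 41.7 mm and 7.16 degrees, less where a joint would pass 70% of its speed; a pose out of reach is approached as far as the arm can. A call with a gripper value outside its range is refused whole. OPENING is the opening, from 0 (shut) to 1 (fully open), set as the call begins (- or left out, the last holds). The fingers move at their own pace and stop on an object; FORCE is the grip in N (left out, the last holds). Time passes only in rows, so rows that repeat a pose let the fingers close, or fill a call up. It gives the time, the measured TCP pose, the force and the opening at its end, in the units of the state.
- manip.read_state(): the state, without advancing time (a new reading comes with each control period).
- manip.camera(name): name is "scene" or "top" or "wrist"; returns a dict with "pixels" (420x560x3 uint8, red, green, blue), "fx", "fy", "cx", "cy" (pixels), "extrinsics" (4x4, takes a point from world to camera coordinates); the wrist camera has in their place "hand_eye" (4x4, takes a point from camera to tool coordinates, whose origin is the TCP and whose axes are the flange's). Camera axes: x right, y down, z forward; pixel columns grow to the right and rows downward; lengths in mm; the calibration is good to about 2 mm. The wrist camera is an equidistant fisheye: a pixel r from the principal point sees the ray r / f radians off the axis. A picture is of the moment at which its call begins: read the wrist's pose just before it. There is no depth.
- manip.sign_off(): hands the job in, once; it reports no verdict.
Trained networks look in a picture, given as the dict that the camera call returned (one of the last four; its "shot" number tells which), for a name from the list of things; names that differ only in an ending like _2 or _b are one class to them, and where a whole thing is asked for, a point or a joint stands for the part that bears it (a point fixed in the world has none). Each returns a list of dicts, best first, with "conf" (0 to 1); they miss things now and then, are a little off and sometimes report something else, mostly with a low value. They report only what shows in the picture. A call takes as long as a camera call.
- manip.search_frame(picture, name): "location" ([x, y, z] in mm, in world coordinates, good to about 4 mm: the middle of the surface that is visible of it).
- manip.masks_of(picture, name): "mask" (420x560 bool, what is visible of it).
The state is a dict: "clock": time; "joints": joint angles; "qd": joint speeds; "effort": joint torques, N m; "eef_pos": TCP position; "eef_rot": TCP orientation; "wrist_force": force on the tool from outside, world axes, zero at the start; "moment": the same for the moment, N m; "finger_gap": finger opening in mm.
Only numpy, scipy, OpenCV 4.12 (cv2) and the standard library are available. Lean on these libraries where they do the work, as an engineer would, in place of code of your own. Each camera call takes 0.05 s, during which the arm holds its last target. There are 200 camera calls.

TASK

On the bench bottle filler, pull the sprung selector knob up out of its notch, turn it to the spout under which the brown bottle stands, and let it snap fully down into that spout's notch without forcing it against the notch ring. Then swing the shut-off lever all the way over to its open side, away from the knob. Leave the bottle and the other vessels standing where they are, and let go of everything.

Things in the scene. Friction and masses are not known exactly. Their poses are not given: they have to be found in the camera images.
- manifold: The bench filler: an aluminium drip plate 370 x 520 x 12 mm with a round grey valve housing (94 mm across, top 62 mm above the table). Origin on the table, on the knob's vertical axis; its x axis points to the middle of the fan of spouts, y to the left, z up.
- fan (a point): Middle of the fan of vessel places, on the drip plate. The four places lie 180 mm from the knob axis, at angles -1.2, -0.62, 0.62 and 1.2 rad about z from the filler's x axis. Over each stands a thin steel gooseneck spout, its top 240 mm above the table and its foot 236 mm from the knob axis.
- ring_top (a point): Centre of the steel notch ring's flat top (the land), 84 mm across, 77 mm above the table. It has a notch for each spout and a wide park notch at angle 0. Clamped by hand: all notches together sit up to 0.18 rad to either side of the spouts' angles, how far must be felt or seen. Spout notches: 9 mm wide, 12 mm deep, 36 mm from the axis (play 0.04 rad either way); park: about 0.28 rad.
- knob: The black selector knob on the housing. Origin on its axis, 62 mm above the table when down; x along its pointer, z up. Heights above the origin: grip bar (52 mm long along the pointer, 16 mm thick) 20 to 60 mm; 50 mm disc and flat pointer (reaching 55 mm from the axis) below 21 mm; steel tooth under the pointer, 6 mm wide, 3 to 16 mm. Never load it against the ring with over 30 N.
- knob_grip (a point): Centre of the part of the grip bar to be pinched, on the knob axis, 44 mm above the knob's origin (16 mm below the bar's top).
- knob_pull (a joint): How far the knob is pulled up, m: 0 fully down in a notch, 0.012 when the tooth rests on the land of the ring, 0.020 at the end stop. A spring pulls it down with 5 N at 0, 7.5 N at 0.012 and 9 N at 0.020 (and 1.2 N of weight). Damped, it snaps down in about 0.1 s when let go over a notch.
- knob_turn (a joint): Angle of the pointer about the knob's vertical axis in the filler's frame, rad: 0 along the filler's x axis, growing anticlockwise seen from above; it can turn from -2 to 2. Light friction (0.02 N m). It starts in the park notch near 0.
- aim (a point): Imaginary point 180 mm from the knob axis straight along the pointer (at the height of the knob's origin): it lies over the middle of a vessel place when the pointer points straight at that place.
- bottle_mid (a point): Centre of the empty brown glass bottle, 62 mm across and 174 mm high with a narrow 29 mm neck, which stands in one of the four vessel places (up to 6 mm off its middle); half-way up, its z axis is the bottle's axis.
- beaker: Clear glass beaker, 72 mm across and 100 mm high, in another vessel place. Origin at the centre of its underside.
- cup: White plastic cup, 70 mm across and 85 mm high, in another vessel place. Origin at the centre of its underside.
- pan: Small steel bowl, 78 mm across and 50 mm high, in another vessel place. Origin at the centre of its underside.
- lever (a joint): Angle of the shut-off lever, rad: 0 shut (leaning towards the filler's +y, to the knob's side), 1.0 fully open (leaning to the filler's -y). Stays where it is left; about 1 N at its ball moves it. It turns about a level axis along the filler's x.
- lever_tip (a point): Centre of the 26 mm black ball on the shut-off lever's 10 mm rod. Lever pivot: at x -65, y -125, z 34 mm in the filler's frame; the ball is 80 mm from it, and passes from y -87 to y -163 mm in the filler's frame at about 104 to 114 mm above the table.

How it is judged (in metres and radians):
On the way, in this order (a step that is already met when the one before it is completed fails the run):
1. the knob is pulled up clear of the notch ring (more than 13 mm) (value of joint knob_pull above 0.013 m), for 0.1 s.
2. the knob has snapped down (to within 3 mm) in the notch of the bottle's spout while the shut-off is still shut (value of joint knob_pull below 0.003 m and horizontal distance between aim and bottle_mid below 0.06 m and value of joint lever below 0.3 rad), for 0.3 s.
3. the shut-off lever is open (value of joint lever above 0.85 rad), for 0.2 s.
At the end, for the whole second after the job is handed in: The knob is down to within 3 mm in the notch of the bottle's spout (the point 180 mm out along its pointer is within 60 mm of the bottle's axis), the lever stands at more than 0.85 of its 1.0 rad, and the bottle and the other vessels stand upright within 12 mm of where they were (value of joint knob_pull below 0.003 m and horizontal distance between aim and bottle_mid below 0.06 m and value of joint lever above 0.85 rad and distance of each of bottle_mid, beaker, cup, pan from where it was at the start of the episode below 0.012 m and angle between each of bottle_mid, beaker, cup, pan's own z axis and vertical below 0.1 rad); the robot touches nothing.
It fails at once if the knob is forced against its notch ring with more than 30 N (turned while still in a notch, or pressed down on the ring) (contact force between knob and manifold above 30 N).
It fails at once if a vessel is knocked: moved by more than 20 mm (distance of any of bottle_mid, beaker, cup, pan from where it was at the start of the episode above 0.02 m).
It also fails if it takes over 56 s, if anything falls off the work surface, if the arm or the gripper's body presses on something with over 40 N, if the wrist force passes 120 N, or if a joint passes its speed limit or range.

## Working session

There is one attempt and no reset: what is moved stays moved. The work goes in short steps, Python scripts to look and compute and a shell command to move; the robot and the scene stay as the last step left them, time stands still between calls to the robot, and variables do not carry over. Pictures are saved under pics/ and viewed, about 8 in all and at most 12, crops included, and the job is handed in when it is done.

```bash
mkdir -p pics
cat > h.py <<'E'
from cell import manip
import numpy as np, cv2
def save(p,n): cv2.imwrite('pics/'+n,cv2.cvtColor(p['pixels'],cv2.COLOR_RGB2BGR))
def ray(p,u,v,z):
    E=np.array(p['extrinsics']);R=E[:3,:3];o=-R.T@E[:3,3]
    d=R.T@np.array([(u-p['cx'])/p['fx'],(v-p['cy'])/p['fy'],1]);return o+d*(z-o[2])/d[2]
def proj(p,X):
    E=np.array(p['extrinsics']);c=E[:3,:3]@np.array(X)+E[:3,3];return p['fx']*c[0]/c[2]+p['cx'],p['fy']*c[1]/c[2]+p['cy']
E
python3 - <<'E'
from h import *
s=manip.read_state();print(s)
for c in ('top','scene'):
    p=manip.camera(c);save(p,c+'0.png')
    E=np.array(p['extrinsics']);print(c,p['fx'],-E[:3,:3].T@E[:3,3])
    for n in ['manifold','knob','knob_grip','bottle_mid','beaker','cup','pan','lever_tip','lever']:
        print(n,[(np.round(r['location']),round(r['conf'],2)) for r in manip.search_frame(p,n)[:2]])
E
```

```text
{'clock': 0.0, 'joints': array([ 1.11542046e+00,  3.00461383e-01,  1.52156469e+00, -4.71501462e-06,
        1.32072790e+00, -6.66252111e-02]), 'qd': array([ 4.95078865e-04, -1.20579495e-03,  1.02006446e-03,  3.94454380e-04,
        1.71972222e-05, -1.36223399e-05]), 'effort': array([-2.50358744e-04, -5.31824684e+01, -3.52726972e+01,  7.07186619e-02,
        2.46373558e-02, -2.94695084e-06]), 'eef_pos': array([208.36836827, 508.716601  , 204.89860189]), 'eef_rot': array([-3.14043360e+00, -7.27593406e-05,  2.75284312e+00]), 'wrist_force': array([ 0.18054009, -0.58676632, -0.50358191]), 'moment': array([-0.00339393,  0.00371618, -0.00242249]), 'finger_gap': 94.22684388083277}
top 424.8778935976654 [550.46722001  29.59172961 939.22778793]
manifold [(array([682., -17.,  11.]), 0.69)]
knob [(array([619., -15.,  82.]), 0.69), (array([746.,  79., 124.]), 0.31)]
knob_grip [(array([615., -11.,  82.]), 0.88), (array([ 769., -130.,   70.]), 0.33)]
bottle_mid [(array([749.,  77., 123.]), 0.89), (array([615., -13.,  82.]), 0.62)]
beaker [(array([ 769., -125.,   69.]), 0.85)]
cup []
pan [(array([682., 158.,  34.]), 0.77)]
lever_tip [(array([ 547., -103.,  110.]), 0.71)]
lever [(array([ 552., -104.,  113.]), 0.49), (array([682., 160.,  32.]), 0.22)]
scene 411.6591086343322 [977.30210257 254.0889332  757.61490699]
manifold [(array([744.,  20.,  15.]), 0.81), (array([624.,  -9.,  97.]), 0.61)]
knob [(array([622.,  -5.,  92.]), 0.79), (array([669., 149.,  42.]), 0.46)]
knob_grip [(array([620.,  -6.,  95.]), 0.57)]
bottle_mid [(array([770.,  92., 120.]), 0.63), (array([619.,  -8.,  93.]), 0.19)]
beaker [(array([ 756., -122.,   81.]), 0.84)]
cup [(array([ 672., -185.,   73.]), 0.96)]
pan [(array([669., 150.,  40.]), 0.97)]
lever_tip [(array([ 550., -100.,  109.]), 0.6)]
lever [(array([ 553., -100.,  109.]), 0.55)]
```

View pics/top0.png

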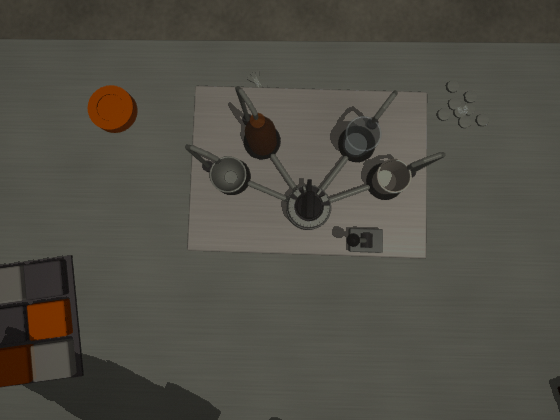

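View pics/scene0.png

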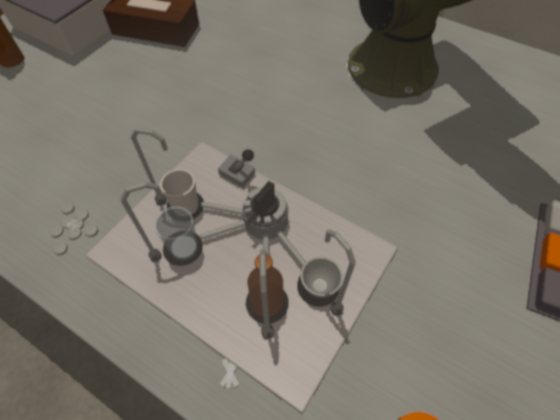

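The top view shows the plate with corners near (196,86), (427,92), (426,257) and (188,250). The knob is at (309,203), the brown bottle at (260,138) in the inner-left place (+0.62), and the lever ball at (353,240). Next I'll work out the filler frame.

Run:
```python
from h import *
p=manip.camera('top');
m=manip.masks_of(p,'manifold')[0]['mask'].astype(np.uint8)
g=cv2.cvtColor(p['pixels'],cv2.COLOR_RGB2GRAY)
c=max(cv2.findContours(m,cv2.RETR_EXTERNAL,cv2.CHAIN_APPROX_NONE)[0],key=cv2.contourArea)
r=cv2.minAreaRect(c);print(r)
C=[ray(p,u,v,12)[:2] for u,v in cv2.boxPoints(r)];print(np.round(C))
for a,b in zip(C,np.roll(C,-1,0)): print(np.hypot(*(b-a)),np.degrees(np.arctan2(*(b-a)[::-1])))
for uv in [(196,86),(427,92),(426,257),(188,250)]: print(ray(p,*uv,12))
x=p['pixels'][120:280,200:440];cv2.imwrite('pics/topc.png',cv2.convertScaleAbs(cv2.resize(x[...,::-1],None,fx=3.3,fy=3.3,interpolation=cv2.INTER_CUBIC),alpha=1.8))
for n in ['knob','bottle_mid','lever_tip']:
    mm=manip.masks_of(p,n)
    if mm:
        q=np.argwhere(mm[0]['mask']);print(n,mm[0]['conf'],q.mean(0)[::-1],q.min(0)[::-1],q.max(0)[::-1])
```

```text
((314.40472412109375, 171.23097229003906), (260.1781311035156, 167.4949188232422), 1.6060030460357666)
[[ 516.  255.]
 [ 890.  256.]
 [ 879. -325.]
 [ 508. -308.]]
373.7148290135605 0.19010730306707907
581.4283653995433 -91.12823022844246
370.95397592876935 177.38100860944115
563.1864466627791 89.15535578331372
[885.48675296 234.87949468  12.        ]
[ 876.43703233 -281.43434773   12.        ]
[ 511.14323503 -273.8789391    12.        ]
[519.4683322  241.72801578  12.        ]
knob 0.57 [308.24872232 203.35264055] [296 179] [320 218]
bottle_mid 0.56 [260.76616915 134.74129353] [245 114] [276 154]
lever_tip 0.53 [354.72881356 239.53107345] [347 233] [366 246]
```

View pics/topc.png

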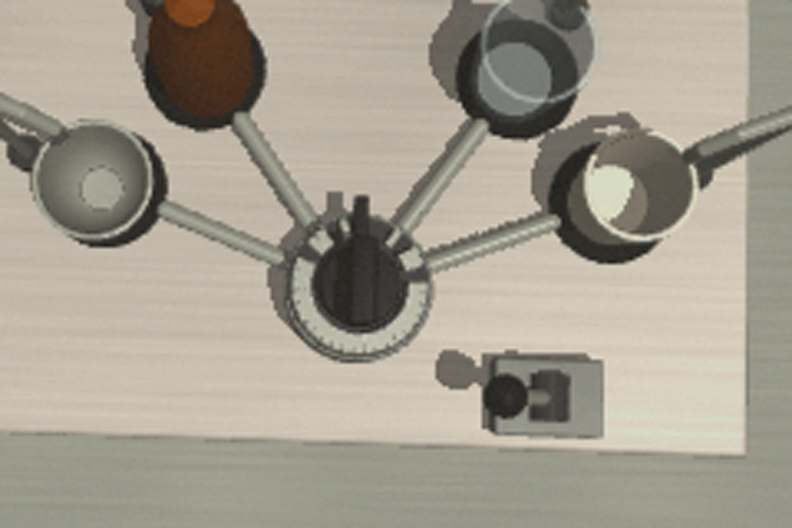

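Filler yaw is about -1.0°, and the bottle is in the +0.62 place. I'll move above the knob and turn the tool to yaw ≈ -1°, which leaves the last joint its range.

```bash
python3 -m crank '[{"offset":[0.01,-0.012,0.015],"spin":-7},{"offset":[0.03,-0.035,0.03],"spin":-14},{"offset":[0.05,-0.06,0.045],"spin":-21},{"offset":[0.07,-0.085,0.055],"spin":-28},{"offset":[0.09,-0.11,0.06],"spin":-35},{"offset":[0.11,-0.135,0.06],"spin":-42},{"offset":[0.13,-0.16,0.06],"spin":-49},{"offset":[0.15,-0.19,0.06],"spin":-56}]' 1 10
python3 - <<'E'
from h import *
p=manip.camera('top')
print(ray(p,309.1,206.4,80), ray(p,353.3,239.7,108),manip.read_state()['joints'])
E
```

```text
clock: 1.92
eef_pos: [359.2, 317.9, 265.6]
eef_rot: [3.141, -0.0, 1.77]
wrist_force: [0.7, -0.3, 0.1]
finger_gap: 94.0
[612.75227895 -17.05981077  80.        ] [ 546.79328235 -101.97110456  108.        ] [ 6.38926298e-01  9.72185463e-02  1.62327355e+00 -1.50359994e-03
  1.42089439e+00  4.52409647e-01]
```

Knob axis is at about (613,-17). The lever ball, found at (547,-102), agrees with the geometry given (546,-103).

```bash
python3 -m crank '[{"offset":[0.012,-0.016,0],"spin":-7},{"offset":[0.03,-0.04,0],"spin":-14},{"offset":[0.05,-0.066,0],"spin":-21},{"offset":[0.07,-0.092,0],"spin":-28},{"offset":[0.09,-0.118,0],"spin":-35},{"offset":[0.11,-0.145,0],"spin":-42},{"offset":[0.13,-0.171,0],"spin":-49},{"offset":[0.15,-0.198,0],"spin":-56}]'
python3 -m crank '[{"offset":[0.012,-0.016,0],"spin":-7},{"offset":[0.03,-0.04,0],"spin":-14},{"offset":[0.05,-0.066,0],"spin":-21},{"offset":[0.07,-0.092,0],"spin":-28},{"offset":[0.085,-0.11,0],"spin":-35},{"offset":[0.095,-0.125,0],"spin":-42},{"offset":[0.103,-0.135,0],"spin":-46.5},{"offset":[0.103,-0.135,0],"spin":-46.5}]'
python3 - <<'E'
from h import *
s=manip.read_state();p=manip.camera('wrist');save(p,'w1.png');print(s['eef_pos'],s['eef_rot'],s['joints'],p['fx'],p['cx'],p['cy'],p['hand_eye'])
E
```

```text
clock: 2.63
eef_pos: [512.6, 114.5, 265.6]
eef_rot: [3.141, 0.001, 0.774]
wrist_force: [0.5, 0.4, 0.8]
finger_gap: 94.1
clock: 3.3
eef_pos: [616.3, -22.3, 264.9]
eef_rot: [3.14, 0.002, -0.043]
wrist_force: [-0.2, -0.3, -0.0]
finger_gap: 94.1
[616.29640942 -22.31591278 264.93326067] [ 3.14045195e+00  1.81555084e-03 -4.29942254e-02] [-9.50346011e-02  4.19359896e-01  1.22363745e+00 -1.23666228e-03
  1.50034912e+00  1.51884304e+00] 325.19226210127806 282.2111960336025 208.81399102452662 [[-1.22844832e-04 -9.72921863e-01 -2.31134234e-01  6.59537533e+01]
 [ 9.99999888e-01 -1.38146649e-05 -4.73336326e-04  1.40998070e-01]
 [ 4.57326218e-04 -2.31134266e-01  9.72921755e-01 -1.79286964e+02]
 [ 0.00000000e+00  0.00000000e+00  0.00000000e+00  1.00000000e+00]]
```

View pics/w1.png

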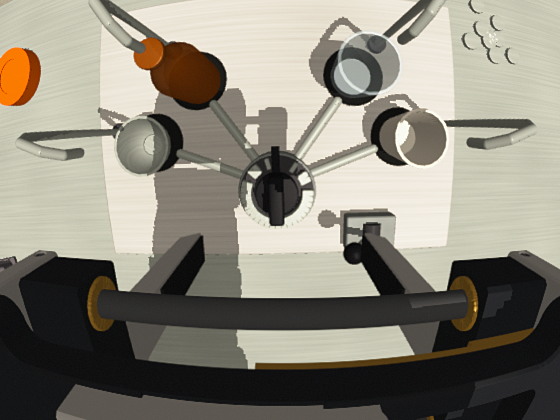

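The wrist view shows the knob at (278,190) pointing up-image, with the ring notches just visible. I'll rectify the ring's land plane.

```bash
cat >> h.py <<'E'
from scipy.spatial.transform import Rotation as Ro
def wproj(p,s,X):
    T=np.eye(4);T[:3,:3]=Ro.from_euler('xyz',s['eef_rot']).as_matrix();T[:3,3]=s['eef_pos']
    C=np.linalg.inv(T@np.array(p['hand_eye']));c=X@C[:3,:3].T+C[:3,3]
    r=np.hypot(c[...,0],c[...,1]);th=np.arctan2(r,c[...,2])
    return p['cx']+p['fx']*th*c[...,0]/r,p['cy']+p['fy']*th*c[...,1]/r
def rect(p,s,c,z,h,k):  # up = +x, left = +y, k px/mm
    n=int(2*h*k);i,j=np.mgrid[:n,:n]
    X=np.stack([c[0]+h-i/k,c[1]+h-j/k,np.full(i.shape,float(z))],-1)
    u,v=wproj(p,s,X);return cv2.remap(p['pixels'],u.astype(np.float32),v.astype(np.float32),cv2.INTER_CUBIC)
E
python3 - <<'E'
from h import *
s=manip.read_state();p=manip.camera('wrist')
im=rect(p,s,(613,-17),77,62,5)[...,::-1].copy()
k=5
for r in (42,30): cv2.circle(im,(310,310),int(r*k),(0,0,255),1)
for a in (-1.2,-.62,0,.62,1.2):
    a-=.018; d=np.array([-np.sin(a),-np.cos(a)]);cv2.line(im,tuple((310+d*43*k).astype(int)),tuple((310+d*56*k).astype(int)),(0,200,0),1)
cv2.imwrite('pics/ring.png',im[:600])
E
```

```text
(no output)
```

View pics/ring.png

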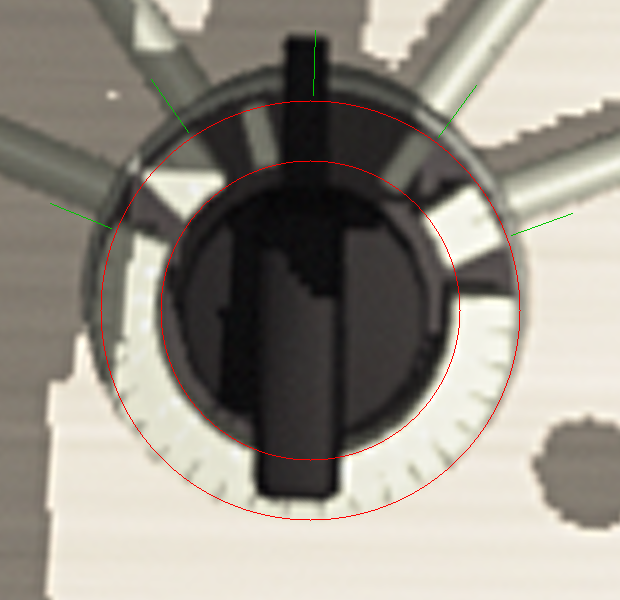

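Run:
```python
from h import *
im=cv2.imread('pics/ring.png',0).astype(np.float32)
c=(308,308)
for r in (33,36,39):
  a=np.arange(-1.6,1.61,.04);
  v=cv2.remap(im,(c[0]-5*r*np.sin(a)).astype(np.float32)[None],(c[1]-5*r*np.cos(a)).astype(np.float32)[None],cv2.INTER_LINEAR)[0]
  print(r,' '.join(f'{x:.2f}:{int(y)}' for x,y in zip(a,v)))
```

```text
33 -1.60:243 -1.56:247 -1.52:202 -1.48:73 -1.44:46 -1.40:62 -1.36:83 -1.32:73 -1.28:147 -1.24:240 -1.20:244 -1.16:240 -1.12:240 -1.08:241 -1.04:240 -1.00:241 -0.96:250 -0.92:192 -0.88:64 -0.84:33 -0.80:66 -0.76:71 -0.72:40 -0.68:57 -0.64:108 -0.60:114 -0.56:107 -0.52:81 -0.48:39 -0.44:34 -0.40:37 -0.36:35 -0.32:34 -0.28:36 -0.24:34 -0.20:37 -0.16:34 -0.12:25 -0.08:14 -0.04:16 0.00:17 0.04:15 0.08:14 0.12:12 0.16:24 0.20:75 0.24:109 0.28:114 0.32:113 0.36:56 0.40:32 0.44:34 0.48:33 0.52:35 0.56:63 0.60:146 0.64:213 0.68:237 0.72:234 0.76:239 0.80:230 0.84:227 0.88:232 0.92:200 0.96:94 1.00:70 1.04:75 1.08:73 1.12:76 1.16:157 1.20:228 1.24:230 1.28:225 1.32:234 1.36:236 1.40:227 1.44:226 1.48:230 1.52:235 1.56:230 1.60:226
36 -1.60:242 -1.56:250 -1.52:215 -1.48:55 -1.44:43 -1.40:78 -1.36:83 -1.32:75 -1.28:113 -1.24:234 -1.20:247 -1.16:242 -1.12:241 -1.08:239 -1.04:241 -1.00:242 -0.96:245 -0.92:161 -0.88:44 -0.84:30 -0.80:62 -0.76:85 -0.72:85 -0.68:76 -0.64:105 -0.60:112 -0.56:109 -0.52:68 -0.48:34 -0.44:36 -0.40:35 -0.36:36 -0.32:34 -0.28:37 -0.24:36 -0.20:35 -0.16:35 -0.12:27 -0.08:15
[... 388 characters left out ...]
2:181 -1.48:64 -1.44:76 -1.40:84 -1.36:81 -1.32:78 -1.28:88 -1.24:217 -1.20:252 -1.16:245 -1.12:239 -1.08:230 -1.04:247 -1.00:245 -0.96:254 -0.92:172 -0.88:46 -0.84:56 -0.80:83 -0.76:84 -0.72:83 -0.68:85 -0.64:106 -0.60:113 -0.56:109 -0.52:62 -0.48:34 -0.44:34 -0.40:35 -0.36:35 -0.32:34 -0.28:35 -0.24:36 -0.20:34 -0.16:36 -0.12:31 -0.08:15 -0.04:15 0.00:18 0.04:15 0.08:16 0.12:17 0.16:35 0.20:54 0.24:112 0.28:115 0.32:102 0.36:38 0.40:35 0.44:36 0.48:36 0.52:33 0.56:55 0.60:96 0.64:115 0.68:111 0.72:107 0.76:101 0.80:182 0.84:237 0.88:233 0.92:138 0.96:62 1.00:72 1.04:76 1.08:79 1.12:65 1.16:80 1.20:105 1.24:103 1.28:104 1.32:106 1.36:103 1.40:102 1.44:102 1.48:100 1.52:100 1.56:103 1.60:102
```

Spout notch of the bottle is at world angle ≈0.463 rad (ring clamped ≈-0.14 off) and the pointer is now at ≈0.00. That means a turn of ≈26°. Descending now.

```bash
python3 -m crank '[{"offset":[-0.001,0.002,-0.02],"spin":1.5},{"offset":[-0.003,0.0055,-0.05],"spin":2.5},{"offset":[-0.003,0.0055,-0.08],"spin":2.5},{"offset":[-0.003,0.0055,-0.105],"spin":2.5},{"offset":[-0.003,0.0055,-0.125],"spin":2.5},{"offset":[-0.003,0.0055,-0.13],"spin":2.5},{"offset":[-0.003,0.0055,-0.13],"spin":2.5},{"offset":[-0.003,0.0055,-0.13],"spin":2.5}]' 1 18
python3 - <<'E'
from h import *
s=manip.read_state();p=manip.camera('wrist');print(s['eef_pos'],s['eef_rot'])
im=rect(p,s,(613.4,-16.6),122,50,6)[...,::-1].copy()
cv2.line(im,(300,0),(300,599),(0,0,255),1);cv2.line(im,(0,300),(599,300),(0,0,255),1)
cv2.rectangle(im,(300-48,300-156),(348,456),(0,255,0),1)
cv2.imwrite('pics/bar.png',im)
E
```

```text
clock: 4.07
eef_pos: [612.7, -14.3, 136.8]
eef_rot: [3.141, 0.0, 0.011]
wrist_force: [-1.2, -0.1, 1.2]
finger_gap: 94.5
[612.67347909 -14.32723346 136.79711178] [3.14076347e+00 7.13570551e-05 1.07898872e-02]
```

View pics/bar.png

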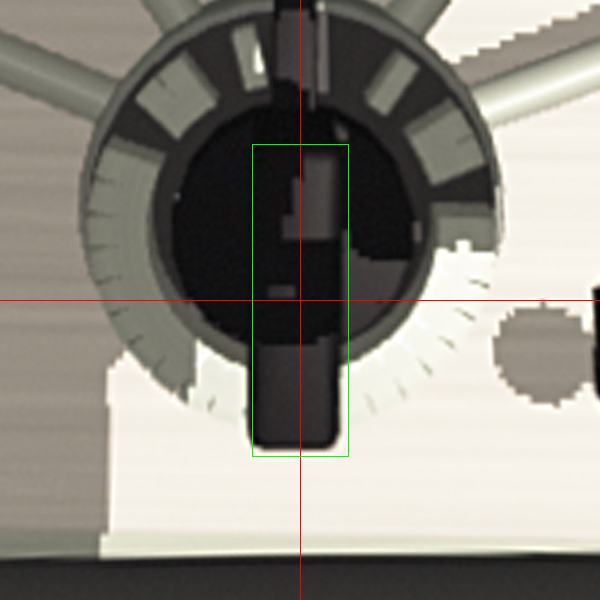

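The bar's centre is at about (614.5,-15.6), angle ≈0. I'll go down to z≈90 and close.

```bash
python3 -m crank '[{"offset":[0.0015,-0.0013,-0.012],"spin":-0.5},{"offset":[0.0015,-0.0013,-0.024],"spin":-0.5},{"offset":[0.0015,-0.0013,-0.036],"spin":-0.5},{"offset":[0.0015,-0.0013,-0.044],"spin":-0.5},{"offset":[0.0015,-0.0013,-0.047],"spin":-0.5},{"offset":[0.0015,-0.0013,-0.047],"spin":-0.5},{"offset":[0.0015,-0.0013,-0.047],"spin":-0.5},{"offset":[0.0015,-0.0013,-0.047],"spin":-0.5}]' 1 18
python3 -m crank '[{"offset":[0,0,0],"spin":0},{"offset":[0,0,0],"spin":0},{"offset":[0,0,0],"spin":0},{"offset":[0,0,0],"spin":0},{"offset":[0,0,0],"spin":0},{"offset":[0,0,0],"spin":0},{"offset":[0,0,0],"spin":0},{"offset":[0,0,0],"spin":0}]' 0 18
```

```text
clock: 4.78
eef_pos: [614.7, -15.8, 90.7]
eef_rot: [3.141, -0.002, 0.002]
wrist_force: [0.7, 0.6, 0.0]
finger_gap: 94.0
clock: 5.45
eef_pos: [614.8, -15.8, 90.7]
eef_rot: [3.141, -0.002, 0.002]
wrist_force: [-0.8, 0.2, -0.8]
finger_gap: 43.8
```

Still closing (43.8 mm); giving it more time.

```bash
python3 -m crank '[{"offset":[0,0,0],"spin":0},{"offset":[0,0,0],"spin":0},{"offset":[0,0,0],"spin":0},{"offset":[0,0,0],"spin":0},{"offset":[0,0,0],"spin":0},{"offset":[0,0,0],"spin":0},{"offset":[0,0,0],"spin":0},{"offset":[0,0,0],"spin":0}]' 0 18
```

```text
clock: 6.12
eef_pos: [614.7, -15.8, 90.7]
eef_rot: [3.141, -0.002, 0.002]
wrist_force: [0.1, 0.7, 1.0]
finger_gap: 15.9
```

Gripped (15.9 mm). Lifting 16 mm.

```bash
python3 -m crank '[{"offset":[0,0,0],"spin":0},{"offset":[0,0,0.003],"spin":0},{"offset":[0,0,0.006],"spin":0},{"offset":[0,0,0.009],"spin":0},{"offset":[0,0,0.012],"spin":0},{"offset":[0,0,0.015],"spin":0},{"offset":[0,0,0.0165],"spin":0},{"offset":[0,0,0.0165],"spin":0}]' 0 18
```

```text
clock: 6.78
eef_pos: [614.6, -15.8, 107.4]
eef_rot: [3.141, -0.002, 0.002]
wrist_force: [3.9, -0.7, -10.5]
finger_gap: 15.9
```

The force matches the spring at full lift. Turning +26.5°.

```bash
python3 -m crank '[{"offset":[0,0,0],"spin":3},{"offset":[0,0,0],"spin":8},{"offset":[0,0,0],"spin":13},{"offset":[0,0,0],"spin":18},{"offset":[0,0,0],"spin":23},{"offset":[0,0,0],"spin":26.5},{"offset":[0,0,0],"spin":26.5},{"offset":[0,0,0],"spin":26.5}]' 0 18
python3 - <<'E'
from h import *
s=manip.read_state();p=manip.camera('wrist');print(s['eef_rot'],s['moment'])
im=rect(p,s,(613.9,-16.1),77,62,5)[...,::-1].copy()
for a in (.355,.463,.57):
    d=np.array([-np.sin(a),-np.cos(a)]);cv2.line(im,tuple((310+d*36*5).astype(int)),tuple((310+d*60*5).astype(int)),(0,0,255),1)
cv2.imwrite('pics/t.png',im[:600])
E
```

```text
clock: 7.45
eef_pos: [614.5, -15.3, 107.2]
eef_rot: [3.141, -0.001, 0.462]
wrist_force: [3.7, 3.9, -8.5]
finger_gap: 16.0
[ 3.14134238e+00 -1.42040461e-03  4.62247946e-01] [ 0.77591394 -0.52486872  0.0151829 ]
```

View pics/t.png

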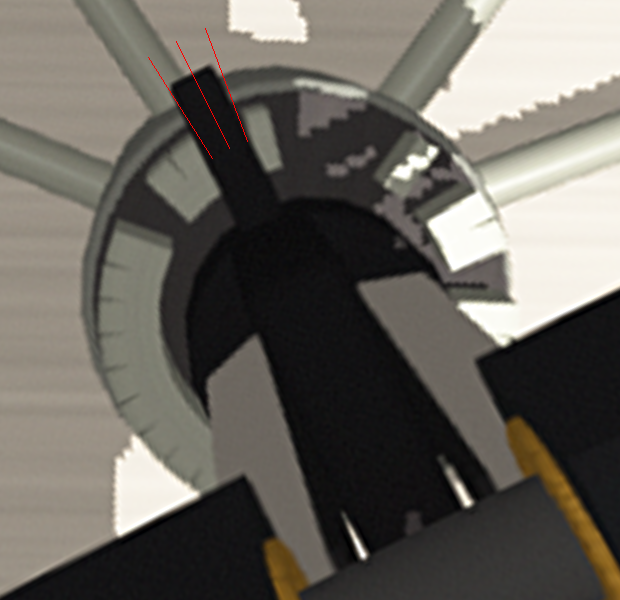

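The pointer lies over the bottle's notch, between the marks. I'll lower it with a light grip, so a miss would only slip.

```bash
python3 -m crank '[{"offset":[0,0,-0.001],"spin":0},{"offset":[0,0,-0.0025],"spin":0},{"offset":[0,0,-0.004],"spin":0},{"offset":[0,0,-0.0055],"spin":0},{"offset":[0,0,-0.007],"spin":0},{"offset":[0,0,-0.0085],"spin":0},{"offset":[0,0,-0.009],"spin":0},{"offset":[0,0,-0.009],"spin":0}]' 0 6
```

```text
clock: 8.17
eef_pos: [614.4, -15.3, 98.0]
eef_rot: [3.142, -0.001, 0.462]
wrist_force: [0.3, 1.2, -7.3]
finger_gap: 15.8
```

Still carrying the spring load (-7.3 N) at ≈7 mm pull, so the tooth is inside the notch. Releasing.

```bash
python3 -m crank '[{"offset":[0,0,0],"spin":0},{"offset":[0,0,0],"spin":0},{"offset":[0,0,0],"spin":0},{"offset":[0,0,0],"spin":0},{"offset":[0,0,0],"spin":0},{"offset":[0,0,0],"spin":0},{"offset":[0,0,0],"spin":0},{"offset":[0,0,0],"spin":0}]' 0.5 6
python3 -m crank '[{"offset":[0,0,0.01],"spin":0},{"offset":[0,0,0.03],"spin":0},{"offset":[0,0,0.055],"spin":0},{"offset":[0,0,0.08],"spin":0},{"offset":[0,0,0.1],"spin":0},{"offset":[0,0,0.115],"spin":0},{"offset":[0,0,0.12],"spin":0},{"offset":[0,0,0.12],"spin":0}]' 0.5
python3 - <<'E'
from h import *
s=manip.read_state();p=manip.camera('wrist');print(s['eef_pos'])
q=manip.camera('scene')
im=rect(p,s,(613.9,-16.1),77,62,5)[...,::-1]
c=cv2.resize(q['pixels'][150:270,200:330,::-1],None,fx=4.8,fy=4.8,interpolation=cv2.INTER_CUBIC)[:600]
im=cv2.resize(im[:600,150:420],None,fx=.6,fy=.6)
o=np.zeros((600,800,3),np.uint8);o[:c.shape[0],:c.shape[1]]=c;o[:im.shape[0],630:630+im.shape[1]]=im
cv2.imwrite('pics/d.png',cv2.convertScaleAbs(o,alpha=1.6))
for z in (0,12): print(z,np.subtract(proj(q,(614+23*np.cos(.463),-16+23*np.sin(.463),122+z)),(200,150))*4.8)
E
```

```text
clock: 8.83
eef_pos: [614.4, -15.4, 98.1]
eef_rot: [3.141, -0.001, 0.462]
wrist_force: [-0.4, 0.3, -0.8]
finger_gap: 47.0
clock: 9.5
eef_pos: [614.9, -15.4, 219.7]
eef_rot: [3.14, -0.003, 0.462]
wrist_force: [0.4, -1.0, -0.3]
finger_gap: 47.1
[614.85059156 -15.3602873  219.73857554]
0 [296.65130686 241.67976263]
12 [295.44184276 224.15070083]
```

View pics/d.png

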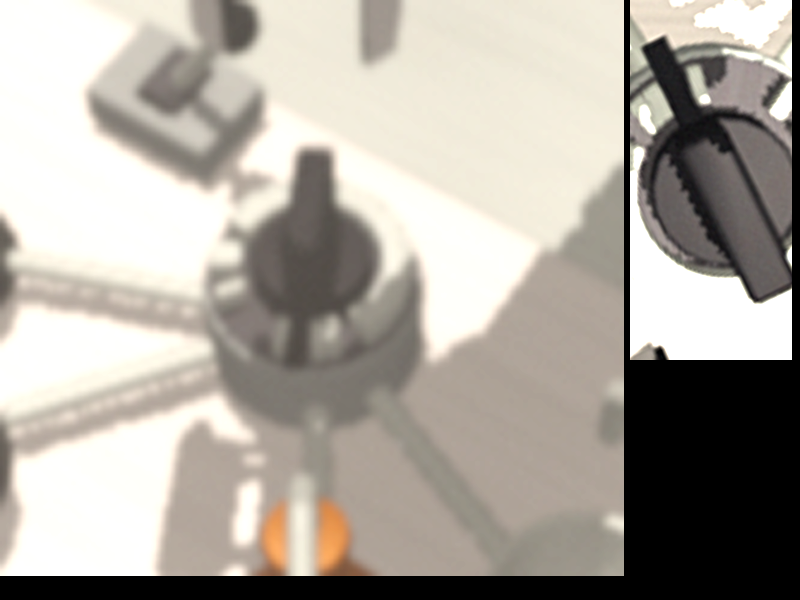

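The knob looks seated: the pointer is in the notch and the disc is low. Next is the lever: close the fingers, turn back, move to (547,-62), then go down.

```bash
python3 -m crank '[{"offset":[-0.008,-0.005,0],"spin":-4},{"offset":[-0.02,-0.013,0],"spin":-9},{"offset":[-0.034,-0.022,0],"spin":-14},{"offset":[-0.048,-0.032,0],"spin":-19},{"offset":[-0.06,-0.04,0],"spin":-24},{"offset":[-0.067,-0.045,0],"spin":-27},{"offset":[-0.068,-0.046,0],"spin":-27},{"offset":[-0.068,-0.046,0],"spin":-27}]' 0 10
python3 - <<'E'
from h import *
s=manip.read_state();print(s['eef_pos'],s['finger_gap'])
for c in ('top','scene'):
    p=manip.camera(c)
    for n in ('lever_tip','knob_grip'): print(c,n,[(np.round(r['location']),round(r['conf'],2)) for r in manip.search_frame(p,n)[:2]])
E
```

```text
clock: 10.27
eef_pos: [545.9, -61.5, 216.6]
eef_rot: [-3.141, 0.001, -0.008]
wrist_force: [-0.5, 0.4, -0.3]
finger_gap: 0.7
[545.88497348 -61.48319345 216.6206298 ] 0.6559290879571101
top lever_tip [(array([619., -15.,  82.]), 0.61)]
top knob_grip [(array([618., -12.,  82.]), 0.63), (array([723.,  22.,  14.]), 0.23)]
scene lever_tip [(array([ 548., -100.,  109.]), 0.71), (array([ 674., -188.,   70.]), 0.56)]
scene knob_grip [(array([621.,  -7.,  86.]), 0.78)]
```

The knob height reads the same as at the start, so it is down. Descending beside the ball.

```bash
python3 -m crank '[{"offset":[0.001,0.001,-0.015],"spin":0},{"offset":[0.001,0.001,-0.04],"spin":0},{"offset":[0.001,0.001,-0.065],"spin":0},{"offset":[0.001,0.001,-0.09],"spin":0},{"offset":[0.001,0.001,-0.11],"spin":0},{"offset":[0.001,0.001,-0.12],"spin":0},{"offset":[0.001,0.001,-0.12],"spin":0},{"offset":[0.001,0.001,-0.12],"spin":0}]' 0
python3 -m crank '[{"offset":[0,-0.006,0],"spin":0},{"offset":[0,-0.014,0],"spin":0},{"offset":[0,-0.024,0],"spin":0},{"offset":[0,-0.035,0],"spin":0},{"offset":[0,-0.046,0],"spin":0},{"offset":[0,-0.055,0],"spin":0},{"offset":[0,-0.06,0],"spin":0},{"offset":[0,-0.06,0],"spin":0}]' 0
```

```text
clock: 11.23
eef_pos: [547.7, -60.0, 97.5]
eef_rot: [-3.141, -0.0, -0.008]
wrist_force: [-0.3, -0.3, -0.7]
finger_gap: 0.4
clock: 11.9
eef_pos: [547.6, -121.4, 97.6]
eef_rot: [-3.141, -0.0, -0.01]
wrist_force: [-0.3, -0.2, 0.6]
finger_gap: 0.2
```

```bash
python3 -m crank '[{"offset":[0,-0.006,0],"spin":0},{"offset":[0,-0.012,0],"spin":0},{"offset":[0,-0.018,0],"spin":0},{"offset":[0,-0.023,0],"spin":0},{"offset":[0,-0.027,0],"spin":0},{"offset":[0,-0.030,0],"spin":0},{"offset":[0,-0.031,0],"spin":0},{"offset":[0,-0.031,0],"spin":0}]' 0
python3 - <<'E'
from h import *
p=manip.camera('scene')
print([(np.round(r['location']),round(r['conf'],2)) for r in manip.search_frame(p,'lever_tip')[:2]])
save(p,'s5.png')
E
```

```text
clock: 12.57
eef_pos: [547.6, -152.6, 97.6]
eef_rot: [-3.141, -0.0, -0.01]
wrist_force: [0.6, 0.3, 0.1]
finger_gap: 0.3
[(array([ 544., -164.,   82.]), 0.63)]
```

```bash
python3 -m crank '[{"offset":[0,-0.001,0],"spin":0},{"offset":[0,-0.002,0],"spin":0},{"offset":[0,-0.003,0],"spin":0},{"offset":[0,-0.004,0],"spin":0},{"offset":[0,-0.004,0],"spin":0},{"offset":[0,-0.004,0],"spin":0},{"offset":[0,-0.004,0],"spin":0},{"offset":[0,-0.004,0],"spin":0}]' 0
```

```text
clock: 13.33
eef_pos: [547.7, -154.1, 97.6]
eef_rot: [-3.138, 0.0, -0.009]
wrist_force: [0.5, 16.3, 2.0]
finger_gap: 0.3
```

View pics/s5.png

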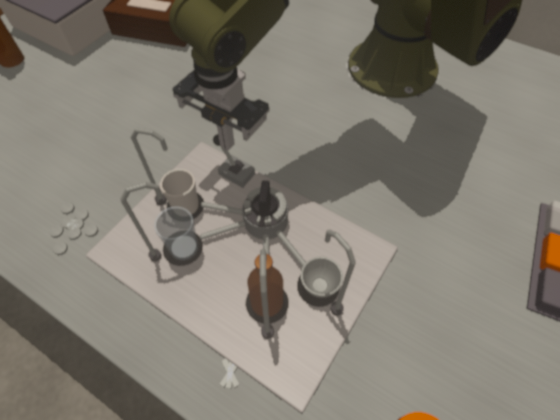

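The stop has been reached (16 N at y -154, as predicted), and the picture shows the ball pushed over at (217,140) with the vessels unmoved. Backing off and rising.

```bash
python3 -m crank '[{"offset":[0,0.008,0],"spin":0},{"offset":[0,0.02,0],"spin":0},{"offset":[0,0.025,0.02],"spin":0},{"offset":[-0.01,0.025,0.05],"spin":0},{"offset":[-0.03,0.025,0.085],"spin":0},{"offset":[-0.06,0.025,0.12],"spin":0},{"offset":[-0.09,0.025,0.14],"spin":0},{"offset":[-0.11,0.025,0.15],"spin":0}]' 0
python3 -m crank '[{"offset":[-0.02,0.02,0],"spin":0},{"offset":[-0.04,0.05,0],"spin":0},{"offset":[-0.05,0.085,0],"spin":0},{"offset":[-0.05,0.12,0],"spin":0},{"offset":[-0.05,0.155,0],"spin":0},{"offset":[-0.05,0.18,0],"spin":0},{"offset":[-0.05,0.2,0],"spin":0},{"offset":[-0.05,0.2,0],"spin":0}]' 0
python3 - <<'E'
from h import *
q=manip.camera('top');p=manip.camera('scene')
for c,im in (('top',q),('scene',p)):
    for n in ['knob_grip','bottle_mid','beaker','cup','pan','lever_tip']:
        print(c,n,[(np.round(r['location']),round(r['conf'],2)) for r in manip.search_frame(im,n)[:1]])
x=q['pixels'][80:260,185:430];cv2.imwrite('pics/fin.png',cv2.convertScaleAbs(cv2.resize(x[...,::-1],None,fx=3.2,fy=3.2,interpolation=cv2.INTER_CUBIC),alpha=1.8))
print(manip.read_state()['wrist_force'])
E
```

```text
clock: 14.0
eef_pos: [436.3, -128.7, 250.8]
eef_rot: [-3.14, -0.004, -0.008]
wrist_force: [-0.0, 0.4, 0.2]
finger_gap: 0.4
clock: 14.67
eef_pos: [385.9, 74.1, 250.9]
eef_rot: [-3.14, -0.004, -0.005]
wrist_force: [-0.8, -0.2, -0.1]
finger_gap: 0.5
top knob_grip [(array([615.,  -8.,  83.]), 0.7)]
top bottle_mid [(array([748.,  78., 124.]), 0.94)]
top beaker [(array([ 769., -128.,   69.]), 0.74)]
top cup [(array([ 676., -190.,   51.]), 0.92)]
top pan [(array([682., 156.,  33.]), 0.93)]
top lever_tip [(array([ 548., -171.,  107.]), 0.65)]
scene knob_grip [(array([620.,  -8.,  85.]), 0.97)]
scene bottle_mid [(array([771.,  96., 119.]), 0.92)]
scene beaker [(array([ 757., -120.,   83.]), 0.7)]
scene cup [(array([ 672., -191.,   72.]), 0.57)]
scene pan [(array([672., 150.,  42.]), 0.83)]
scene lever_tip [(array([622.,  -4.,  83.]), 0.56)]
[ 0.87560782 -0.36235765  0.19935461]
```

View pics/fin.png

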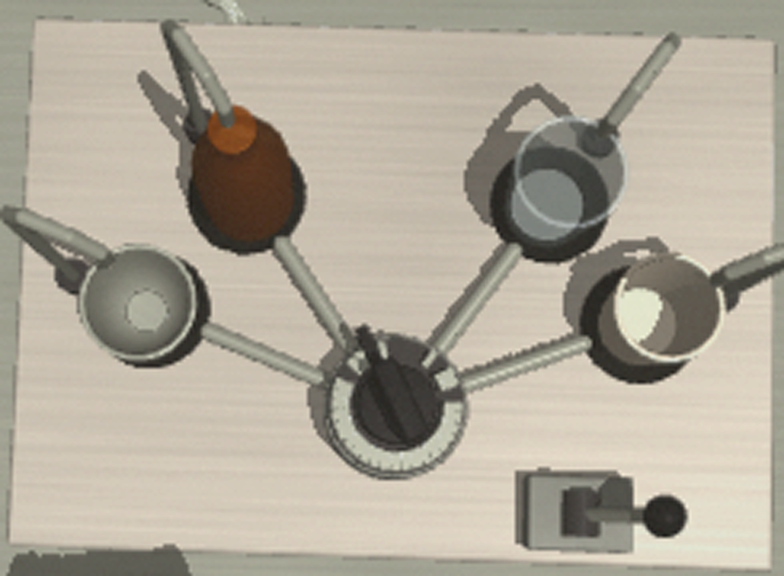

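```bash
python3 -c "
from cell import manip
print(manip.sign_off())"
```

```text
the job is handed in; nothing more can be done
None
```

The job is handed in at about 15 s of the 56 s allowed; sign-off gives no verdict.

**Knob:** I pulled it up 16.5 mm and turned it 26.5° to the bottle's spout. The notch ring turned out to be clamped about 0.14 rad off the spouts. I lowered the knob with a light grip; at about 7 mm of pull it still carried the full spring load, so the tooth was in the notch. I then let go and it snapped down.

**Lever:** I pushed it over with the closed fingers until it met its stop at 16 N, then backed off.

**Last checks:**
- **Knob height:** it read 83 mm in the top view, against 82 mm at the start. The scene camera read 85 mm, against 95 mm at the start, but it was looking at a differently turned bar.
- **Aim:** the pointer should be about 25 mm off the bottle's axis (60 mm allowed), worked out from the notch angle.
- **Lever:** the ball had moved about 77 mm in the image, its full travel. The network's position for it (y -171) was about 8 mm short of where it should end. In the last scene view the network reported the knob instead of the ball.
- **Vessels:** the bottle, beaker, cup and pan were all within about 6 mm of their first readings, mostly within the network's error.
- **Robot:** it was clear of everything, with a wrist force of about 1 N or less.

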